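Seat and clamp a box in the drilling jig

TASK

Push the aluminium box along its channel in the wooden drilling jig until it is fully home against the end stop, then push the toggle clamp's handle down past its dead point until it snaps into lock and its rubber foot holds the box. Only push: do not lift the box, and leave the spool, jar, collar and screwdriver where they are.

Things in the scene. Friction and masses are not known exactly. Their poses are not given: they have to be found in the camera images.
- fixture: Drilling jig fixed to the bench: brown wooden board 220 (x) x 280 (y) x 18 mm. Origin on the bench surface; the board spans x -110..110, y -175..105 mm in its own axes. x runs along the channel towards the end stop, z up; turned at most 0.3 rad from the world axes. Channel on its -y part, steel toggle clamp at x = 37 mm on its +y part.
- stop (a point): Centre of the foot of the end stop's face, on the board top: x 92, y -110, z 18 mm in the jig. The steel stop is 24 mm high, 115 wide. Before it two steel rails (125 long, 12 wide, 14 mm high) form a channel 97 mm wide along the jig's x, open towards -x.
- work: Workpiece: plain aluminium box with screwed lid, 110 (x) x 90 (y) x 35 mm, about 0.4 kg, loose. Origin at the centre of its underside, x nearly along the jig's x. It lies in the channel 25 to 55 mm short of the stop, top 53 mm above the bench, its -x end face free to push. Fully home its origin is at x 37, y -110, z 18 mm in the jig.
- handle (a joint): Clamp handle angle (rad): 0 open, as it starts (rises at 63 degrees towards the jig's +y), 1.1 locked (level). Turns in the jig's y-z plane. A spring resists, most at about 0.45 (some 9 N at the grip), up to the dead point at 0.75; past it it snaps by itself to 1.1 and stays. Let go earlier, it springs back open.
- handle_pivot (a point): Handle's axis, fixed in the jig at x 37, y 22, z 63 mm above the bench, along the jig's x, between two steel cheeks (y -29..37, up to 76 mm above the bench).
- handle_end (a point): Outer end of the handle on its centre line, 145 mm from the pivot. The last 85 mm before it is a round black rubber grip 20 mm thick.
- foot: Round black rubber foot, 22 mm across, sprung, under the end of the clamp bar; origin at the centre of its pressing face. Open, the bar stands upright at jig y -50..5, to 180 mm above the bench; it swings down over the channel as the handle goes down. Locked, the foot presses on the box's top with about 5 N.
- spool: Bystander: steel solder spool 52 mm across, 46 mm high, standing on the board near its -x, +y corner. Origin at the centre of its underside.
- jar: Bystander: glass jar 60 mm across, 85 mm high, on the bench. Origin at the centre of its underside.
- collar: Bystander: dark steel ring 68 mm across, 24 mm high, on the bench. Origin at the centre of its underside.
- driver: Bystander: screwdriver with black handle lying on the bench, 200 mm long, handle 26 mm thick. Origin under its middle, x towards the tip.
Things that resemble listed ones, but are neither listed nor needed, are in the scene too. Of the things like the work, leave any that is pink or turquoise; of the rest the larger one is meant.

How it is judged (in metres and radians):
On the way, in this order (a step that is already met when the one before it is completed fails the run):
1. the box is fully home against the stop while the clamp is still open (x of work in the frame of fixture above 0.034 m and value of joint handle below 0.4 rad), for 0.2 s.
2. the handle has snapped past its dead point into lock (value of joint handle above 1.06 rad), for 0.2 s.
At the end, for the whole second after the job is handed in: The clamp handle is in lock (above 1.06 rad of 1.1), the box lies flat on the board within about 4 mm of the stop, at rest, and the foot presses on it with more than 2 N (value of joint handle above 1.06 rad and x of work in the frame of fixture above 0.033 m and z of work in the frame of fixture below 0.021 m and contact force between foot and work above 2 N and linear speed of work below 0.01 m/s); the robot touches nothing.
It fails at once if the box is lifted or tipped (height (world z) of work above 0.028 m or angle between work's own z axis and vertical above 0.15 rad).
It fails at once if a bystander is moved (distance of any of spool, jar, collar from where it was at the start of the episode above 0.02 m or distance of driver from where it was at the start of the episode above 0.03 m).
It also fails if it takes over 51 s, if anything falls off the work surface, if the arm or the gripper's body presses on something with over 40 N, if the wrist force passes 120 N, or if a joint passes its speed limit or range.

ROBOT

A 6-joint arm with a two-finger parallel gripper is mounted at the origin on the work surface. World frame = base frame: x ahead of the robot, y to its left, z up, the work surface at z = 0. Lengths are in m, angles in degrees, forces in N, time in s.
With the tool pointing down it reaches from about 0.375 to 0.825 m from the base axis. Payload 5.5 kg.
Tool frame: the origin (TCP) lies between the finger pads; the fingertips stand 14 mm ahead of it and the grasp point (between the pads) lies 5 mm behind it (bot.tips_ahead is the distance from the TCP to the fingertips, in m); z points along the fingers, x is the direction in which the jaws open and shut, and the axes are right-handed (so a half turn about z gives the same grasp; the last joint's range is limited). The gripper opens to 85 mm and grips with 20 to 120 N. Pads are 22 mm wide; open, the fingers measure 114 mm over their backs; the gripper's body (76 mm by 85 mm) begins 54 mm behind the grasp point. The pads swing forward as they close: fully open they stand 13 mm farther back than shut.
Start: joints at [-74.943, 17.962, -2.699, 69.339, 0, 90], TCP at [0.156, -0.579, 0.245] pointing down, gripper open.
Joint ranges: [-152.73, 152.73], [-39.44, 99.34], [-58.76, 71.6], [-118.89, 123.64], [-81.53, 83.1], [-180, 180]. Speed limits (degrees/s): [136.94, 136.94, 172.46, 180, 180, 180].

INTERFACE

Orientations are given as a 3x3 rotation matrix whose columns are the frame's x, y, z axes.
In Python, from plant import bot gives the robot as it stands. The module is installed in compiled form; this text tells all that it offers.
- The arm moves only by the tool apply_moves, never from a script. Its arguments are lists of equal length, an entry for each row: "slide": the shift along the tool's x, y, z in units of 25 mm (1.0 is 25 mm), a list of three; "delta_rot": the turn, a rotation vector about the tool's x, y, z in units of 6 degrees (1.0 is 6 degrees), a list of three; "gripper": the gripper command: -1 is fully open, 1 is shut, values between are in proportion. In form: {"slide": [[dx, dy, dz], ...], "delta_rot": [[wx, wy, wz], ...], "gripper": [gripper, ...]}. A call has 1 to 12 rows; each row shifts and turns the pose as measured when the row begins, along the tool's axes as they then stand; what a row does not reach is not made up. A row lasts 1/12 s, in which the tool goes at most 41.7 mm and 7.16 degrees, less where a joint would pass 70% of its speed; a pose out of reach is approached as far as the arm can. A call is refused whole if a number of a shift passes 1 or a number of a turn 1, either way. A call with a gripper value outside its range is refused whole. The fingers move at their own pace and stop on an object; the grip force is fixed at half the most. Time passes only in rows, so rows that do not move let the fingers close. It gives the time, the measured TCP pose, the force and the opening at its end, in the units of the state.
- bot.get_state(): the state, without advancing time (a new reading comes with each control period).
- bot.camera(name): name is "scene" or "top"; returns a dict with "img" (480x640x3 uint8, blue, green, red), "z_map" (480x640 float32, m along the optical axis (not along the pixel's ray), 0 where there is no reading), "fovy" (degrees; the focal length in pixels is half the picture's height over the tangent of half this angle, whatever the lens; pixels are square), "cx", "cy" (the principal point, pixels), "k1" (the pictures are not rectified: a ray, as slopes to the right and down, at radius r is drawn at 1 + k1 r^2 times it, then the intrinsics apply), "rvec" (rotation vector, rad) and "tvec" (3), from world to camera coordinates, as OpenCV has them. Camera axes: x right, y down, z forward; pixel columns grow to the right and rows downward; lengths in m; the calibration is good to about 2 mm. A picture is of the moment at which its call begins.
- bot.sign_off(): hands the job in, once; it reports no verdict.
The state is a dict: "time": time; "joint_positions": joint angles; "qd": joint speeds; "joint_efforts": joint torques, N m; "position": TCP position; "tcp_rot": TCP orientation; "contact_force": force on the tool from outside, world axes, zero at the start; "torque": the same for the moment, N m; "finger_gap": opening from 0.0 (shut) to 1.0 (fully open).
Only numpy, scipy, OpenCV 4.12 (cv2) and the standard library are available. Lean on these libraries where they do the work, as an engineer would, in place of code of your own. Each camera call takes 0.05 s, during which the arm holds its last target.

## Working session

There is one attempt and no reset: what is moved stays moved. The work goes in short steps, Python scripts to look and compute and a tool call to move; the robot and the scene stay as the last step left them, time stands still between calls to the robot, and variables do not carry over. Pictures are saved under pics/ and viewed, and the job is handed in when it is done.

Besides the shell and the picture viewer there is one more tool, called after "Emit:" in YAML: its name, and indented under it one key for each argument. apply_moves: Moves the arm, as the interface text tells. Its arguments: {"type":"object","properties":{"slide":{"type":"array"},"delta_rot":{"type":"array"},"gripper":{"type":"array"}},"required":["slide","delta_rot","gripper"]}

```bash
mkdir -p pics; cat > h.py <<'E'
import numpy as np, cv2
from plant import bot
def shot(n,f):
    c=bot.camera(n); cv2.imwrite('pics/'+f+'.png',c['img']); np.savez(''+f+'.npz',**c); return c
def load(f): 
    d=np.load(''+f+'.npz'); return {k:d[k] for k in d.files}
def pts(c,uv):
    """rays for pixels -> cam slopes"""
    f=240/np.tan(np.radians(float(c['fovy']))/2); uv=np.atleast_2d(uv).astype(float)
    d=np.stack([(uv[:,0]-c['cx'])/f,(uv[:,1]-c['cy'])/f],1); s=d.copy()
    for _ in range(20): s=d/(1+c['k1']*(s**2).sum(1,keepdims=True))
    return s
def Rt(c): return cv2.Rodrigues(np.array(c['rvec'],float))[0],np.array(c['tvec'],float).ravel()
def plane(c,uv,z):
    s=pts(c,uv); R,t=Rt(c); d=np.c_[s,np.ones(len(s))]@R; o=-R.T@t
    return o+d*((z-o[2])/d[:,2])[:,None]
def depth(c,uv):
    uv=np.atleast_2d(uv); s=pts(c,uv); R,t=Rt(c); z=c['z_map'][uv[:,1].astype(int),uv[:,0].astype(int)]
    return (np.c_[s,np.ones(len(s))]*z[:,None]-t)@R
def proj(c,P):
    R,t=Rt(c); q=np.atleast_2d(P)@R.T+t; s=q[:,:2]/q[:,2:]; f=240/np.tan(np.radians(float(c['fovy']))/2)
    s=s*(1+c['k1']*(s**2).sum(1,keepdims=True)); return s*f+[c['cx'],c['cy']]
E
python3 - <<'E'
from h import *
for n in('scene','top'):
    c=shot(n,n+'0'); R,t=Rt(c); print(n,c['fovy'],c['k1'],-R.T@t)
print(bot.get_state())
E
```

```text
scene 56.70487298109426 0.004620058829685332 [0.99382193 0.53599606 0.89032386]
top 55.993910290937556 -0.11738200952011002 [ 0.32913744 -0.00668383  1.06966334]
{'time': 0.1, 'joint_positions': array([-7.49436639e+01,  1.79994439e+01, -2.74864180e+00,  6.93410643e+01,
       -1.96491744e-04,  8.99993438e+01]), 'qd': array([-0.08879753, -0.16576581,  0.12042255,  0.11598956,  0.0205411 ,
        0.00497237]), 'joint_efforts': array([-2.69693137e-04, -5.40767956e+01,  3.40541196e+01,  1.11818683e-02,
        6.58039016e-05, -1.19731118e-05]), 'position': array([ 0.15572786, -0.57891102,  0.24452697]), 'tcp_rot': array([[ 2.59779412e-01, -9.65667899e-01, -4.07501334e-04],
       [-9.65666731e-01, -2.59779731e-01,  1.50165433e-03],
       [-1.55595997e-03,  3.41160404e-06, -9.99998789e-01]]), 'contact_force': array([0.54343269, 1.05260551, 0.77984685]), 'torque': array([ 0.01950059, -0.00122212,  0.02528554]), 'finger_gap': 0.9989866350024499}
```

View pics/scene0.png

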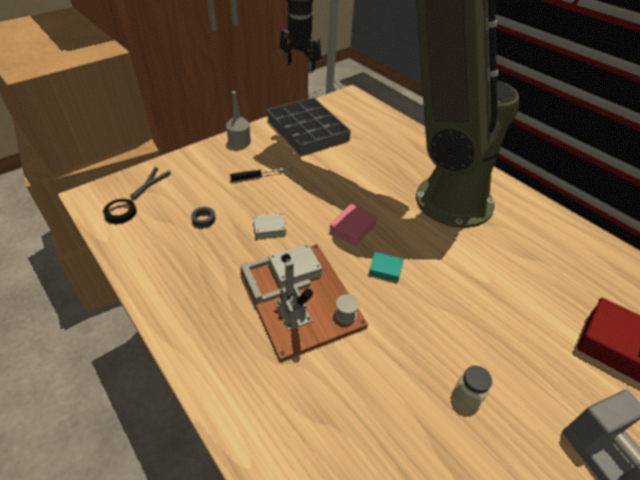

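View pics/top0.png

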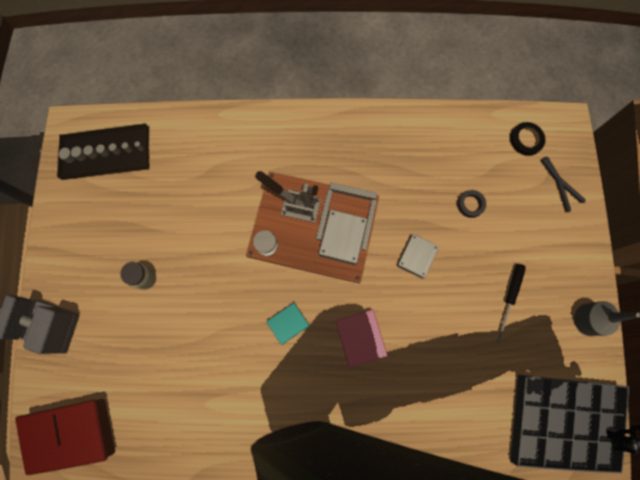

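The top view has world +x up and +y to the left. The jig's board spans roughly (247..379, 172..282), the box sits at (343,237) and the end stop at (353,192). The handle points up-left to (258,178), and the spool is at (265,243).

```bash
cat >> h.py <<'E'
def board(c):
    hsv=cv2.cvtColor(c['img'],cv2.COLOR_BGR2HSV); print('hsv board',hsv[262,300],'bench',hsv[262,420],'box',hsv[237,343])
E
python3 - <<'E'
from h import *
c=load('top0'); board(c)
img=c['img']; 
cv2.imwrite('pics/crop0.png',cv2.resize(img[150:300,230:430],None,fx=4,fy=4,interpolation=cv2.INTER_CUBIC))
s=load('scene0')['img']; cv2.imwrite('pics/crop1.png',cv2.resize(s[220:370,210:410],None,fx=4,fy=4,interpolation=cv2.INTER_CUBIC))
E
```

```text
hsv board [ 11 171 121] bench [ 20  47 167] box [ 20  48 160]
```

View pics/crop0.png

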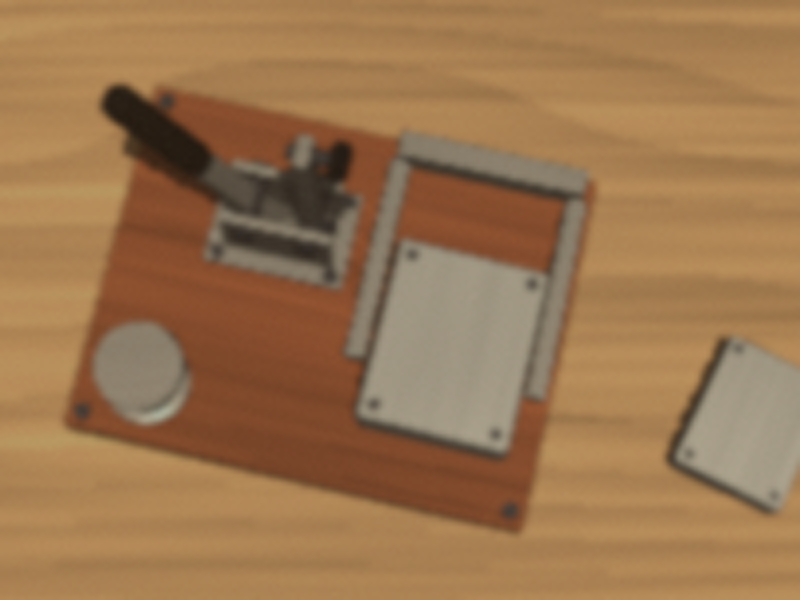

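View pics/crop1.png

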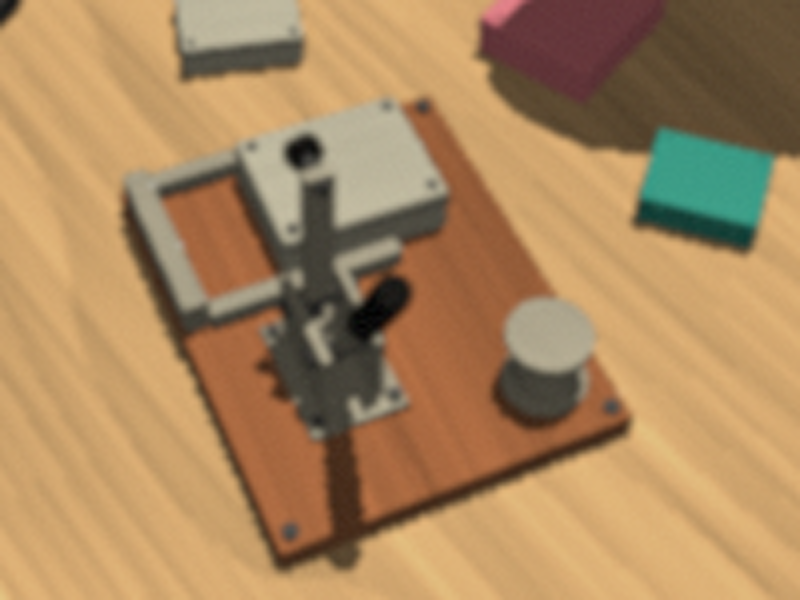

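The crops show the board corners, rails, box lid corners and screws clearly. I'll fit the jig pose from the board mask and the box pose from its lid corners.

```bash
cat >> h.py <<'E'
def fit(A,B):
    A=np.array(A,float);B=np.array(B,float);a=A.mean(0);b=B.mean(0);H=(A-a).T@(B-b)
    th=np.arctan2(H[0,1]-H[1,0],H[0,0]+H[1,1]);R=np.array([[np.cos(th),-np.sin(th)],[np.sin(th),np.cos(th)]])
    t=b-R@a; return th,t,np.linalg.norm(A@R.T+t-B,axis=1)
E
python3 - <<'E'
from h import *
c=load('top0'); hsv=cv2.cvtColor(c['img'],cv2.COLOR_BGR2HSV)
m=((hsv[...,0]<15)&(hsv[...,1]>130)).astype(np.uint8); m[:150]=0;m[300:]=0;m[:,:230]=0;m[:,400:]=0
cn,_=cv2.findContours(m,cv2.RETR_EXTERNAL,cv2.CHAIN_APPROX_NONE)
k=max(cn,key=cv2.contourArea); hull=cv2.convexHull(k); r=cv2.approxPolyDP(hull,6,True)[:,0]; print(r.tolist())
px=lambda l:np.array(l,float)/4+[230,150]-.375
J=[(-.11,.105),(-.11,-.175),(.11,-.175),(.11,.105)]
P=plane(c,px([(67,425),(520,531),(596,183),(156,87)]),.018); th,t,res=fit(J,P[:,:2]);print('jig',th,t,res*1e3)
B=plane(c,px([(400,240),(550,274),(508,456),(358,415)]),.053); 
tb,b,rb=fit([(.055,.045),(.055,-.045),(-.055,-.045),(-.055,.045)],B[:,:2]);print('box',tb,b,rb*1e3)
R=np.array([[np.cos(th),-np.sin(th)],[np.sin(th),np.cos(th)]]);print('box in jig',R.T@(b-t))
W=lambda x,y,z:np.r_[R@[x,y]+t,z]
for a in(0,1.1):
    e=np.radians(63)-a; print('handle end',W(.037,.022+.145*np.cos(e),.063+.145*np.sin(e)))
# check by scene
s=load('scene0'); 
for x in [W(x,y,.018) for x,y in J]+[W(.037,.022+.145*np.cos(1.1),.063+.145*np.sin(1.1))]: print(proj(s,x),proj(c,x))
sp=plane(c,px([(139,362)]),.064);print('spool',sp,R.T@(sp[0,:2]-t)); print('jar',plane(c,[[133,274]],.085))
print('push',W(-.1,-.11,.04))
E
```

```text
[[262, 177], [270, 171], [378, 195], [360, 282], [246, 255]]
jig -0.2334482296772137 [0.60170623 0.04424871] [3.11114645 2.5300526  1.38092338 1.25156074]
box -0.24812833011640087 [ 0.5588136  -0.05969708] [1.17053505 0.43945228 0.72677977 2.16029093]
box in jig [-0.017683   -0.11104871]
handle end [0.6580203  0.12113559 0.19219595]
handle end [0.6763353  0.19815939 0.06293583]
[[368.42710983 322.21449664]] [[245.08419436 256.09478782]]
[[317.1436642  242.06141564]] [[360.63484687 282.77435136]]
[[239.50318675 266.77847396]] [[379.16017302 195.22620418]]
[[280.12118748 356.95883554]] [[268.39319523 170.96240913]]
[[308.82600725 291.16970517]] [[258.04436334 174.74071843]]
spool [[0.54752769 0.12086844 0.064     ]] [-0.07043364  0.06200807]
jar [[0.46661386 0.41378606 0.085     ]]
push [ 0.47897209 -0.03963413  0.04      ]
```

The fit is consistent: jig yaw is -13.4° and the box is about 55 mm short of the stop. I'll keep the gripper shut with the tool's x axis along the jig's x, push the box with the finger's back, then push the handle with the fingertip edge.

```bash
cat >> h.py <<'E'
TH=-0.2335; T=np.array([.6017,.0442]); RJ=np.array([[np.cos(TH),-np.sin(TH)],[np.sin(TH),np.cos(TH)]])
def go(x,y,z):
    s=bot.get_state(); R=s['tcp_rot'];p=s['position']; w=np.r_[RJ@[x,y]+T,z]
    print('t',s['time'],'jig',np.r_[RJ.T@(p[:2]-T),p[2]].round(4),'F',s['contact_force'].round(1),'yaw',np.degrees(np.arctan2(R[1,0],R[0,0])).round(2),'tgt',w.round(3),'slide units',(R.T@(w-p)/.025).round(2))
    Rd=np.array([[np.cos(TH),np.sin(TH),0],[np.sin(TH),-np.cos(TH),0],[0,0,-1]])
    print('turn units',(np.degrees(cv2.Rodrigues(R.T@Rd)[0].ravel())/6).round(2))
E
python3 -c "
from h import *
go(-.115,-.11,.245)"
```

```text
t 0.1 jig [-0.2897 -0.7094  0.2445] F [0.5 1.1 0.8] yaw -74.94 tgt [ 0.464 -0.036  0.245] slide units [-1.776e+01 -1.756e+01  1.000e-02]
turn units [-1.000e-02  1.000e-02 -1.026e+01]
```

Emit:
apply_moves:
  slide:
    - [-0.5,-0.5,0]
    - [-1,-1,0]
    - [-1,-1,0]
    - [-1,-1,0]
    - [-1,-1,0]
    - [-1,-1,0]
    - [-1,-1,0]
    - [-1,-1,0]
    - [-1,-1,0]
    - [-1,-1,0]
    - [-1,-1,0]
    - [-1,-1,0]
  delta_rot:
    - [0,0,0]
    - [0,0,0]
    - [0,0,0]
    - [0,0,0]
    - [0,0,0]
    - [0,0,0]
    - [0,0,0]
    - [0,0,0]
    - [0,0,0]
    - [0,0,0]
    - [0,0,0]
    - [0,0,0]
  gripper: [1,1,1,1,1,1,1,1,1,1,1,1]

```text
time: 1.1
position: [0.3617, -0.2156, 0.2392]
tcp_rot: [[0.247, -0.969, -0.005], [-0.969, -0.247, 0.006], [-0.007, 0.003, -1.0]]
contact_force: [0.9, -0.1, -0.3]
finger_gap: 0.002
```

Emit:
apply_moves:
  slide:
    - [-1,-1,0]
    - [-1,-1,0]
    - [-1,-1,0]
    - [-1,-1,0]
    - [-0.5,-0.5,0]
    - [0,0,0]
    - [0,0,0]
    - [0,0,0]
    - [0,0,0]
    - [0,0,0]
    - [0,0,0]
    - [0,0,0]
  delta_rot:
    - [0,0,0]
    - [0,0,0]
    - [0,0,0]
    - [0,0,0]
    - [0,0,0]
    - [0,0,-1]
    - [0,0,-1]
    - [0,0,-1]
    - [0,0,-1]
    - [0,0,-1]
    - [0,0,-1]
    - [0,0,-1]
  gripper: [1,1,1,1,1,1,1,1,1,1,1,1]

```text
time: 2.1
position: [0.4459, -0.0618, 0.2364]
tcp_rot: [[0.856, -0.516, -0.009], [-0.516, -0.856, 0.009], [-0.013, -0.003, -1.0]]
contact_force: [-0.5, 0.1, -0.4]
finger_gap: 0.001
```

```bash
python3 -c "
from h import *
go(-.115,-.11,.245)"
```

```text
t 2.1 jig [-0.127  -0.1392  0.2364] F [-0.5  0.1 -0.4] yaw -31.08 tgt [ 0.464 -0.036  0.245] slide units [ 0.1  -1.26 -0.34]
turn units [-0.05  0.12 -2.95]
```

Emit:
apply_moves:
  slide:
    - [0,0,0]
    - [0,0,0]
    - [0,0,0]
    - [0,0,0]
    - [0,0,0]
  delta_rot:
    - [0,0,-1]
    - [0,0,-1]
    - [0,0.1,-0.9]
    - [0,0,0]
    - [0,0,0]
  gripper: [1,1,1,1,1]

```text
time: 2.52
position: [0.4444, -0.0615, 0.2347]
tcp_rot: [[0.975, -0.22, -0.003], [-0.22, -0.975, 0.007], [-0.005, -0.006, -1.0]]
contact_force: [0.5, 0.2, -0.2]
finger_gap: 0.001
```

```bash
python3 -c "
from h import *
go(-.115,-.11,.1)"
```

```text
t 2.5167 jig [-0.1286 -0.1392  0.2347] F [ 0.5  0.2 -0.2] yaw -12.72 tgt [ 0.464 -0.036  0.1  ] slide units [ 0.58 -1.13  5.39]
turn units [-0.06  0.04  0.11]
```

Emit:
apply_moves:
  slide:
    - [0.3,-0.6,0.5]
    - [0.3,-0.6,1]
    - [0,0,1]
    - [0,0,1]
    - [0,0,1]
    - [0,0,0.9]
    - [0,0,0]
  delta_rot:
    - [0,0,0.1]
    - [0,0,0]
    - [0,0,0]
    - [0,0,0]
    - [0,0,0]
    - [0,0,0]
    - [0,0,0]
  gripper: [1,1,1,1,1,1,1]

```text
time: 3.1
position: [0.4687, -0.0338, 0.0966]
tcp_rot: [[0.968, -0.25, 0.002], [-0.25, -0.968, 0.006], [-0.0, -0.007, -1.0]]
contact_force: [-0.9, 0.7, -0.6]
finger_gap: -0.004
```

```bash
python3 -c "
from h import *
go(-.115,-.11,.042);shot('top','top1')
i=load('top1')['img'];cv2.imwrite('pics/crop2.png',cv2.resize(i[150:330,230:430],None,fx=3,fy=3))"
```

```text
t 3.1 jig [-0.1114 -0.1067  0.0966] F [-0.9  0.7 -0.6] yaw -14.5 tgt [ 0.464 -0.036  0.042] slide units [-0.14  0.15  2.18]
turn units [-0.06  0.   -0.19]
```

View pics/crop2.png

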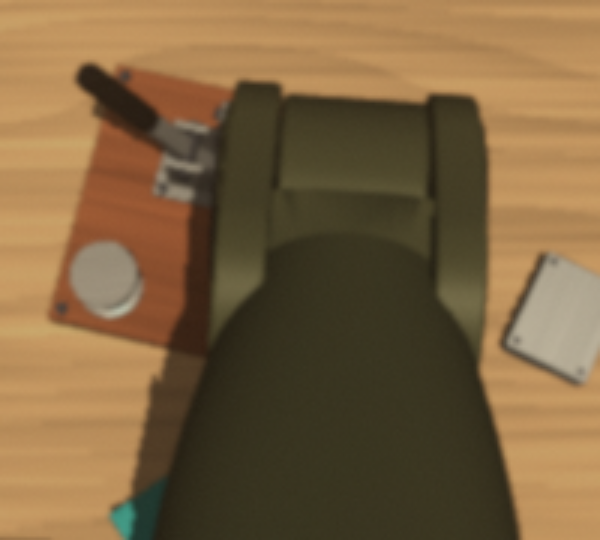

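The arm hides the box from above; the handle at crop (90,75) and the spool at (107,280) are untouched. I'll check clearance to the clamp bar in the scene view.

```bash
python3 -c "
from h import *
shot('scene','scene1')
i=load('scene1')['img'];cv2.imwrite('pics/crop3.png',cv2.resize(i[120:370,200:500],None,fx=2.4,fy=2.4))"
```

```text
(no output)
```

View pics/crop3.png

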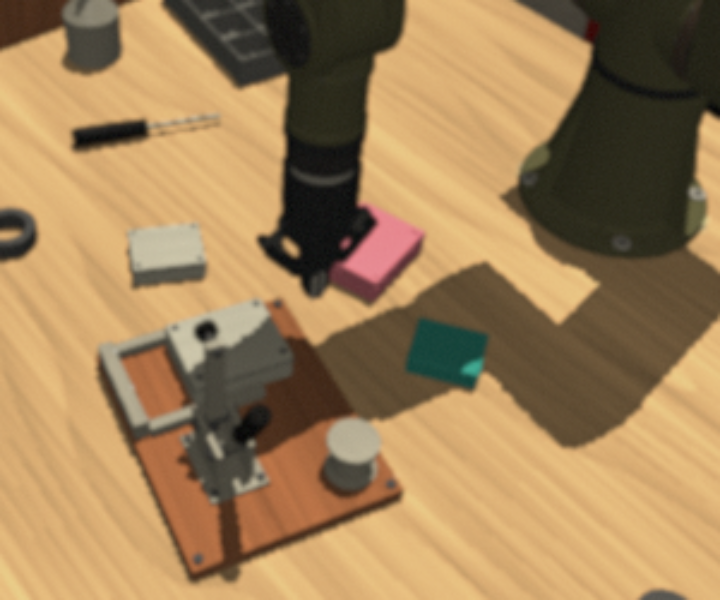

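Clear. The gripper is in line with the box, behind its -x face. Descending, then pushing.

Emit:
apply_moves:
  slide:
    - [-0.1,0.1,0.8]
    - [0,0,0.8]
    - [0,0,0.6]
    - [0,0,0.1]
    - [0,0,0]
  delta_rot:
    - [0,0,-0.2]
    - [0,0,0]
    - [0,0,0]
    - [0,0,0]
    - [0,0,0]
  gripper: [1,1,1,1,1]

```text
time: 3.62
position: [0.4766, -0.0366, 0.0501]
tcp_rot: [[0.972, -0.233, 0.02], [-0.234, -0.972, 0.005], [0.018, -0.009, -1.0]]
contact_force: [0.6, 0.0, 0.3]
finger_gap: 0.003
```

```bash
python3 -c "
from h import *
go(-.0325,-.11,.04)"
```

```text
t 3.6167 jig [-0.103  -0.1075  0.0501] F [0.6 0.  0.3] yaw -13.51 tgt [ 0.545 -0.055  0.04 ] slide units [2.81 0.1  0.45]
turn units [-0.09 -0.18 -0.02]
```

Emit:
apply_moves:
  slide:
    - [0.3,0,0.3]
    - [0.3,0,0.2]
    - [0.2,0,0]
    - [0.2,0,0]
    - [0.2,0,0]
  delta_rot:
    - [-0.1,-0.2,0]
    - [0,0,0]
    - [0,0,0]
    - [0,0,0]
    - [0,0,0]
  gripper: [1,1,1,1,1]

```text
time: 4.03
position: [0.5088, -0.044, 0.0432]
tcp_rot: [[0.972, -0.235, 0.0], [-0.235, -0.972, -0.0], [0.0, -0.0, -1.0]]
contact_force: [-1.9, 0.4, -1.8]
finger_gap: -0.0
```

```bash
python3 -c "
from h import *
go(-.0325,-.11,.04)"
```

```text
t 4.0333 jig [-0.0699 -0.1072  0.0432] F [-1.9  0.4 -1.8] yaw -13.6 tgt [ 0.545 -0.055  0.04 ] slide units [1.5  0.1  0.13]
turn units [-0.   -0.   -0.04]
```

Contact made (about 2 N). Pushing on.

Emit:
apply_moves:
  slide:
    - [0.2,0.03,0.04]
    - [0.2,0.03,0.04]
    - [0.2,0.03,0.04]
    - [0.2,0.03,0]
    - [0.2,0,0]
  delta_rot:
    - [0,0,0]
    - [0,0,0]
    - [0,0,0]
    - [0,0,0]
    - [0,0,0]
  gripper: [1,1,1,1,1]

```text
time: 4.45
position: [0.5308, -0.0525, 0.0414]
tcp_rot: [[0.972, -0.235, -0.005], [-0.235, -0.972, 0.003], [-0.005, -0.002, -1.0]]
contact_force: [-1.9, 0.1, -0.8]
finger_gap: -0.003
```

```bash
python3 -c "
from h import *
go(-.0325,-.11,.04)"
```

```text
t 4.45 jig [-0.0466 -0.1105  0.0414] F [-1.9  0.1 -0.8] yaw -13.6 tgt [ 0.545 -0.055  0.04 ] slide units [ 0.56 -0.02  0.05]
turn units [-0.02  0.05 -0.04]
```

Emit:
apply_moves:
  slide:
    - [0.2,0,0]
    - [0.2,0,0]
    - [0.15,0,0]
  delta_rot:
    - [0,0,0]
    - [0,0,0]
    - [0,0,0]
  gripper: [1,1,1]

```text
time: 4.7
position: [0.5452, -0.0561, 0.0414]
tcp_rot: [[0.972, -0.235, -0.005], [-0.235, -0.972, 0.003], [-0.006, -0.002, -1.0]]
contact_force: [-2.8, 1.6, 1.2]
finger_gap: 0.0
```

Emit:
apply_moves:
  slide:
    - [0.12,0,0]
    - [0.12,0,0]
  delta_rot:
    - [0,0,0]
    - [0,0,0]
  gripper: [1,1]

```text
time: 4.87
position: [0.5477, -0.0566, 0.0408]
tcp_rot: [[0.972, -0.235, -0.013], [-0.235, -0.972, 0.006], [-0.014, -0.002, -1.0]]
contact_force: [-17.9, 3.7, 15.5]
finger_gap: 0.001
```

```bash
python3 -c "
from h import *
go(-.0325,-.11,.04)
shot('scene','scene2')
i=load('scene2')['img'];cv2.imwrite('pics/crop4.png',cv2.resize(i[200:370,210:410],None,fx=3.5,fy=3.5))"
```

```text
t 4.8667 jig [-0.0292 -0.1106  0.0408] F [-17.9   3.7  15.5] yaw -13.59 tgt [ 0.545 -0.055  0.04 ] slide units [-0.13 -0.02  0.03]
turn units [-0.02  0.13 -0.04]
```

View pics/crop4.png

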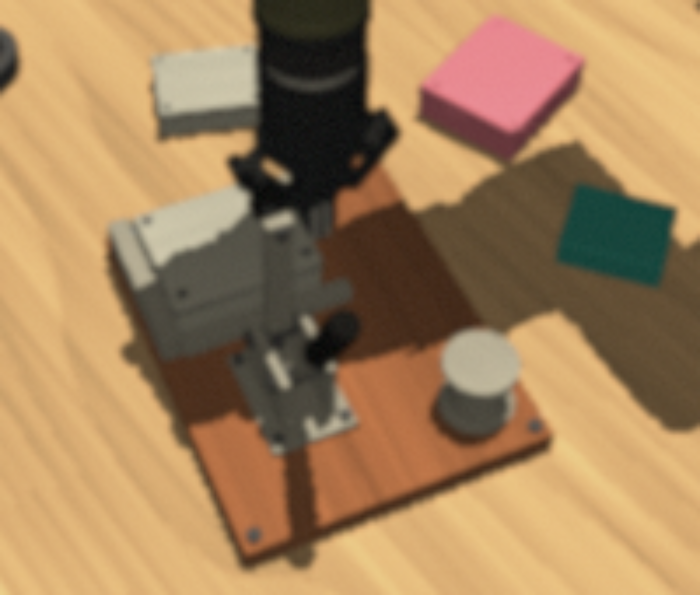

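The box's lid now reaches the stop bar (crop ~(130,255)), and the wrist reads 18 N, so the box is home. I'll back off along -x, then lift.

Emit:
apply_moves:
  slide:
    - [-0.2,0,0]
    - [-0.6,0,0]
    - [-0.6,0,0]
    - [0,0,-0.6]
    - [0,0,-1]
    - [0,0,-1]
    - [0,0,-1]
    - [0,0,-1]
    - [0,0,-1]
    - [0,0,-1]
    - [0,0,-1]
    - [0,0,-1]
  delta_rot:
    - [0,0,0]
    - [0,0,0]
    - [0,0,0]
    - [0,0,0]
    - [0,0,0]
    - [0,0,0]
    - [0,0,0]
    - [0,0,0]
    - [0,0,0]
    - [0,0,0]
    - [0,0,0]
    - [0,0,0]
  gripper: [1,1,1,1,1,1,1,1,1,1,1,1]

```text
time: 5.92
position: [0.5216, -0.0508, 0.2653]
tcp_rot: [[0.972, -0.236, 0.003], [-0.236, -0.972, 0.0], [0.003, -0.001, -1.0]]
contact_force: [0.5, -0.6, -0.3]
finger_gap: 0.0
```

```bash
python3 -c "
from h import *
go(-.05,.03,.27)
shot('scene','scene3')
i=load('scene3')['img'];cv2.imwrite('pics/crop5.png',cv2.resize(i[200:370,210:410],None,fx=3.5,fy=3.5))"
```

```text
t 5.9167 jig [-0.056  -0.111   0.2653] F [ 0.5 -0.6 -0.3] yaw -13.63 tgt [0.56  0.085 0.27 ] slide units [ 0.22 -5.64 -0.18]
turn units [-0.01 -0.02 -0.04]
```

View pics/crop5.png

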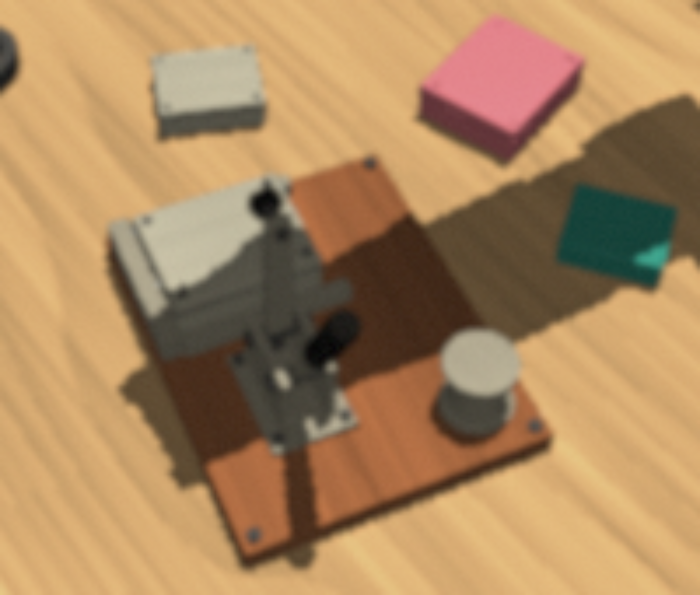

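The box is flush with the stop and the handle is still open. Next I move above the gap between the clamp bar and the handle.

Emit:
apply_moves:
  slide:
    - [0.3,-0.5,0]
    - [0.5,-0.9,0]
    - [0.6,-1,0]
    - [0.6,-1,0]
    - [0.6,-1,0]
    - [0.6,-1,0]
    - [0.5,-0.6,0]
    - [0,0,0]
  delta_rot:
    - [0,0,0]
    - [0,0,0]
    - [0,0,0]
    - [0,0,0]
    - [0,0,0]
    - [0,0,0]
    - [0,0,0]
    - [0,0,0]
  gripper: [1,1,1,1,1,1,1,1]

```text
time: 6.63
position: [0.6662, 0.0763, 0.2838]
tcp_rot: [[0.97, -0.24, 0.043], [-0.24, -0.971, -0.003], [0.042, -0.007, -0.999]]
contact_force: [-0.9, -0.9, 0.2]
finger_gap: 0.004
```

```bash
python3 -c "
from h import *
go(.037,.04,.184)
e=np.radians(63)
for a in np.arange(0,1.0,.1):
    q=e-a;r=.112;print(a.round(1),'TCP y,z',np.round([.022+r*np.cos(q)-.01*np.sin(q)-.011,.063+r*np.sin(q)+.01*np.cos(q)+.014],4))"
```

```text
t 6.6333 jig [0.0553 0.0462 0.2838] F [-0.9 -0.9  0.2] yaw -13.9 tgt [0.647 0.075 0.184] slide units [-0.9   0.28  3.96]
turn units [-0.07 -0.4  -0.09]
0.0 TCP y,z [0.0529 0.1813]
0.1 TCP y,z [0.0631 0.1766]
0.2 TCP y,z [0.0728 0.1709]
0.3 TCP y,z [0.0819 0.1643]
0.4 TCP y,z [0.0903 0.1568]
0.5 TCP y,z [0.0978 0.1485]
0.6 TCP y,z [0.1045 0.1394]
0.7 TCP y,z [0.1103 0.1298]
0.8 TCP y,z [0.1151 0.1196]
0.9 TCP y,z [0.1188 0.109 ]
```

Emit:
apply_moves:
  slide:
    - [-0.5,0.2,0]
    - [-0.4,0.1,0.5]
    - [0,0,0.8]
    - [0,0,0]
  delta_rot:
    - [-0.1,-0.4,-0.1]
    - [0,0,0]
    - [0,0,0]
    - [0,0,0]
  gripper: [1,1,1,1]

```text
time: 6.97
position: [0.6462, 0.075, 0.2508]
tcp_rot: [[0.974, -0.227, 0.006], [-0.227, -0.974, -0.004], [0.007, 0.002, -1.0]]
contact_force: [0.4, -0.1, -1.3]
finger_gap: 0.003
```

```bash
python3 -c "
from h import *
go(.037,.04,.184)"
```

```text
t 6.9667 jig [0.0362 0.0403 0.2508] F [ 0.4 -0.1 -1.3] yaw -13.15 tgt [0.647 0.075 0.184] slide units [0.01 0.01 2.67]
turn units [ 0.02 -0.07  0.04]
```

Emit:
apply_moves:
  slide:
    - [0,0,0.7]
    - [0,0,0.9]
    - [0,0,0.8]
    - [0,0,0.1]
    - [0,0,0]
  delta_rot:
    - [0,0,0]
    - [0,0,0]
    - [0,0,0]
    - [0,0,0]
    - [0,0,0]
  gripper: [1,1,1,1,1]

```text
time: 7.38
position: [0.6495, 0.0729, 0.1917]
tcp_rot: [[0.973, -0.229, 0.016], [-0.229, -0.973, -0.004], [0.016, 0.001, -1.0]]
contact_force: [-0.7, 0.0, 0.1]
finger_gap: -0.002
```

```bash
python3 -c "
from h import *
go(.037,.0529,.1813)
shot('scene','scene4')
i=load('scene4')['img'];cv2.imwrite('pics/crop6.png',cv2.resize(i[180:350,210:410],None,fx=3.5,fy=3.5))"
```

```text
t 7.3833 jig [0.0399 0.039  0.1917] F [-0.7  0.   0.1] yaw -13.26 tgt [0.65  0.087 0.181] slide units [-0.12 -0.56  0.42]
turn units [ 0.01 -0.16  0.02]
```

View pics/crop6.png

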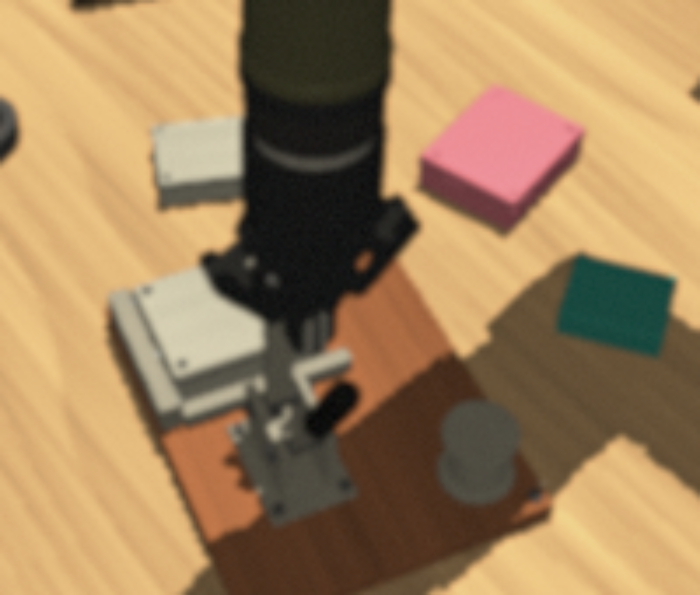

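The fingers (crop ~(315,330)) sit between the clamp bar and the handle (330,410). Moving to contact, then along the arc.

Emit:
apply_moves:
  slide:
    - [-0.1,-0.2,0.3]
    - [0,-0.3,0.1]
    - [0,-0.3,0.1]
  delta_rot:
    - [0,-0.15,0]
    - [0,0,0]
    - [0,0,0]
  gripper: [1,1,1]

```text
time: 7.68
position: [0.6543, 0.0926, 0.1836]
tcp_rot: [[0.973, -0.232, 0.006], [-0.232, -0.973, -0.001], [0.005, -0.001, -1.0]]
contact_force: [-1.4, -7.6, 1.0]
finger_gap: -0.0
```

```bash
python3 -c "
from h import *
go(.037,.0728,.1709)"
```

```text
t 7.6833 jig [0.0399 0.0593 0.1836] F [-1.4 -7.6  1. ] yaw -13.41 tgt [0.655 0.106 0.171] slide units [-0.12 -0.54  0.51]
turn units [-0.01 -0.05 -0.01]
```

Contact is where the geometry predicts it, with 7.6 N along y. Continuing along the arc.

Emit:
apply_moves:
  slide:
    - [-0.05,-0.35,0.3]
    - [-0.05,-0.35,0.25]
    - [0,-0.35,0.25]
    - [0,-0.3,0.25]
  delta_rot:
    - [0,-0.05,0]
    - [0,0,0]
    - [0,0,0]
    - [0,0,0]
  gripper: [1,1,1,1]

```text
time: 8.02
position: [0.6624, 0.1269, 0.1593]
tcp_rot: [[0.972, -0.233, 0.006], [-0.233, -0.972, -0.006], [0.007, 0.005, -1.0]]
contact_force: [-2.8, -5.8, 5.4]
finger_gap: -0.001
```

```bash
python3 -c "
from h import *
go(.037,.0978,.1485)"
```

```text
t 8.0167 jig [0.0399 0.0945 0.1593] F [-2.8 -5.8  5.4] yaw -13.47 tgt [0.66  0.131 0.148] slide units [-0.12 -0.13  0.43]
turn units [ 0.05 -0.07 -0.02]
```

Emit:
apply_moves:
  slide:
    - [-0.1,-0.15,0.4]
    - [0,-0.2,0.4]
    - [0,-0.15,0.4]
    - [0,-0.12,0.4]
  delta_rot:
    - [0.05,-0.05,0]
    - [0,0,0]
    - [0,0,0]
    - [0,0,0]
  gripper: [1,1,1,1]

```text
time: 8.35
position: [0.6671, 0.1497, 0.1222]
tcp_rot: [[0.973, -0.229, 0.01], [-0.229, -0.973, 0.004], [0.009, -0.007, -1.0]]
contact_force: [0.7, -0.4, -0.7]
finger_gap: 0.002
```

```bash
python3 -c "
from h import *
go(.037,.1151,.1196)"
```

```text
t 8.35 jig [0.0392 0.1178 0.1222] F [ 0.7 -0.4 -0.7] yaw -13.25 tgt [0.664 0.148 0.12 ] slide units [-0.09  0.11  0.1 ]
turn units [-0.06 -0.08  0.02]
```

The force dropped to zero, so it has probably snapped through. I'll retreat upwards and look.

Emit:
apply_moves:
  slide:
    - [0,0,-0.3]
    - [0,0,-1]
    - [0,0,-1]
    - [0,0,-1]
    - [-0.5,0,-1]
    - [-1,-0.5,-1]
    - [-1,-1,0]
    - [-1,-1,0]
    - [-1,-1,0]
    - [-1,-1,0]
    - [-1,-1,0]
    - [0,0,0]
  delta_rot:
    - [0,0,0]
    - [0,0,0]
    - [0,0,0]
    - [0,0,0]
    - [0,0,0]
    - [0,0,0]
    - [0,0,0]
    - [0,0,0]
    - [0,0,0]
    - [0,0,0]
    - [0,0,0]
    - [0,0,0]
  gripper: [1,1,1,1,1,1,1,1,1,1,1,1]

```text
time: 9.35
position: [0.5315, 0.3336, 0.2615]
tcp_rot: [[0.973, -0.229, 0.003], [-0.229, -0.973, 0.012], [0.0, -0.012, -1.0]]
contact_force: [0.1, -0.8, -0.1]
finger_gap: -0.003
```

```bash
python3 -c "
from h import *
go(.037,.1151,.1196)
a=shot('scene','scene5')['img'];b=shot('top','top5')['img']
cv2.imwrite('pics/crop7.png',np.hstack([cv2.resize(a[200:370,210:410],(400,340)),cv2.resize(b[150:320,230:430],(400,340))]))"
```

```text
t 9.35 jig [-0.1352  0.2653  0.2615] F [ 0.1 -0.8 -0.1] yaw -13.23 tgt [0.664 0.148 0.12 ] slide units [6.87 6.09 5.6 ]
turn units [-0.12 -0.    0.02]
```

View pics/crop7.png

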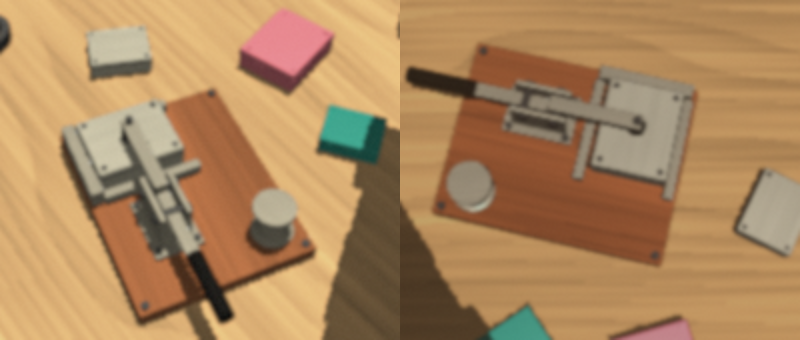

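Both views show the clamp bar lying over the box with its foot on the lid, the handle level, and the box against the stop. A numeric check before handing in.

```bash
python3 -c "
from h import *
c=load('top5'); px=lambda l:np.array(l,float)/2+[230,150]-.25
P=plane(c,px([(199,77),(291,98),(269,181),(191,164)]),.053)  # lid corners, crop px
th,t,r=fit([(.055,.045),(.055,-.045),(-.055,-.045),(-.055,.045)],P[:,:2]);print('box in jig',RJ.T@(t-T),th-TH,r*1e3)
uv=px([(12,75),(40,80),(70,87)]).round().astype(int);D=depth(c,uv);print(np.c_[(D[:,:2]-T)@RJ,D[:,2]].round(3))
bot_s=bot.get_state();print(bot_s['contact_force'])
E0=load('top0')['img'];E1=c['img']
for n,(u,v,w) in dict(spool=(250,228,30),jar=(115,255,40),collar=(450,185,40),driver=(490,255,50)).items():
    d=cv2.absdiff(E0[v:v+w,u:u+w],E1[v:v+w,u:u+w]).max(2);print(n,(d>40).sum())
"
```

```text
box in jig [ 0.03529786 -0.11217965] 0.025027925412325375 [11.81134054 10.61522402  2.78991006  3.44268133]
[[0.036 0.158 0.073]
 [0.036 0.124 0.072]
 [0.037 0.088 0.07 ]]
[-0.69977327  0.40858215  0.22278215]
spool 0
jar 76
collar 0
driver 0
```

The handle is level: its top is at 73, 72 and 70 mm along its length, where 73 mm is expected. My lid corner picks were poor (11 mm residual), so I'll redo them enlarged and check the jar.

```bash
python3 -c "
from h import *
a=load('top5')['img'];b=load('top0')['img']
cv2.imwrite('pics/crop8.png',np.hstack([cv2.resize(a[175:255,310:390],(560,560),interpolation=cv2.INTER_CUBIC),np.vstack([cv2.resize(x[245:305,105:165],(240,280)) for x in(b,a)])]))"
```

```text
(no output)
```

View pics/crop8.png

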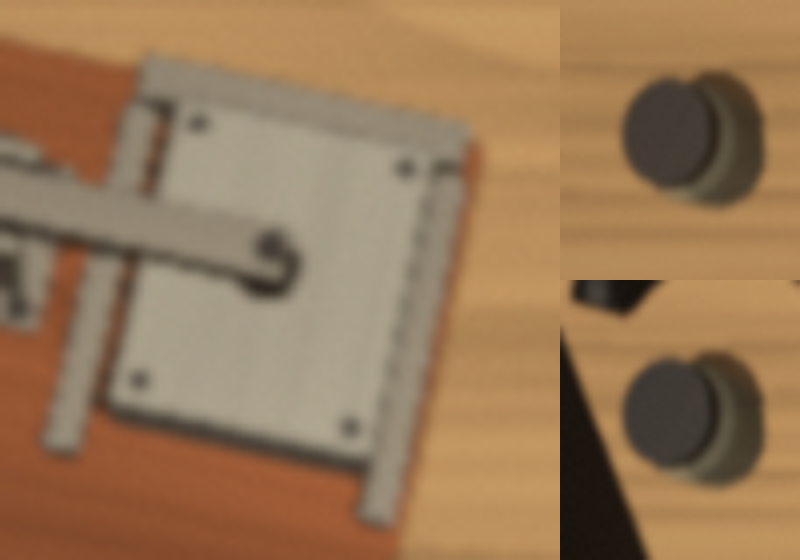

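The lid butts directly against the stop bar, with its corners at crop (172,98), (440,155), (372,462) and (110,402). The jar hasn't moved; the pixel difference was the gripper edge in frame.

```bash
python3 -c "
from h import *
c=load('top5'); px=lambda l:np.array(l,float)/7+[310,175]-.43
P=plane(c,px([(172,98),(440,155),(372,462),(110,402)]),.053)
th,t,r=fit([(.055,.045),(.055,-.045),(-.055,-.045),(-.055,.045)],P[:,:2]);print('box in jig',RJ.T@(t-T),th-TH,r*1e3)
print(bot.get_state()['time'],bot.sign_off())"
```

```text
box in jig [ 0.03608809 -0.11239648] 0.007772819063836284 [1.68888599 1.33269156 0.60679208 1.59270843]
the job is handed in; nothing more can be done
9.45 None
```

I pushed the box home against the end stop, then pushed the clamp handle past its dead point into lock. I handed in at 9.45 s; no verdict was reported.

**Box:** I pushed on its -x face with the closed fingers until the wrist read about 18 N at the stop. A final image fit puts it at jig x 36 mm, where 37 mm is fully home and the limit is 33 mm. The fit residuals are up to 1.7 mm. In the pictures the lid butts against the stop.

**Handle:** I swept the grip along its arc until the force fell to zero. The top of the handle then measured 70–73 mm high along its length, which is level and so locked (73 mm expected). I had no direct reading of the joint angle.

**Foot:** The pictures show it resting on the lid. I could not measure its force.

**Bystanders:** The spool, collar and screwdriver showed no change in the top view. The jar area gave a pixel difference, but the close-up showed that was the gripper in frame and the jar had not moved.

**Disagreements:** My first re-measurement of the box had residuals of about 11 mm from poor corner picks, so I redid it on an enlarged picture. The wrist also read about 15 N upward at the stop, which I did not explain. The box shows no sign of lifting in the pictures, but I did not measure its height.

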